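# Seat a temperature probe in a deep block-heater well, in two grips

### The job

Take the blue-handled temperature probe out of its white cradle by its thin steel stem, slide it partway into the deep horizontal well in the front of the block heater and let go. Then take it again further back, by the blue handle, and push it home until the sprung contact hidden at the bottom of the well gives a few millimetres, without ramming the contact to the end of its travel; let go and leave the probe in the well. Do not disturb the small beaker, the dropper bottle or the glass dish.

Things in the scene. Friction and masses are not known exactly. Their poses are not given: they have to be found in the camera images.
- probe: Rigid cable-free temperature probe, 216 mm, 80 g: steel stem 10 mm thick, 150 mm long, bevelled tip; blue handle 18 mm thick, 66 mm long. Origin on its axis where stem meets handle; x points along the stem (tip at +150 mm, rear end at -66 mm). It balances at about x = +45 mm. It starts level in the cradle. Its turn about its own long axis is arbitrary.
- probe_tip (a point): Centre of the end of the steel stem.
- handle_mid (a point): Point on the probe's axis at the middle of the blue handle, 33 mm behind the stem.
- cradle: White plastic cradle, fixed, 236 x 62 mm, 54 mm high. Origin under its centre on the worktop; x is the way the stored probe points, probe axis 45 mm up. The handle lies between two walls as high as itself (x = -114 to -40 mm), so it cannot be gripped there. From x = -40 to +82 mm only the 8 mm base plate lies under the stem. The probe lifts straight up.
- cradle_post (a point): Notched cradle post that carries the stem near its tip: bottom of the notch, 40 mm above the worktop; post 12 mm long, 34 mm wide, 52 mm high, 88 mm ahead of the cradle's centre.
- heater: Block heater, fixed: ribbed aluminium block 160 mm long (x), 94 mm wide (y), 89 mm high, black cover on top, black knob at the back. Origin under its centre on the worktop; x points from front to back, the way the probe goes in. The well is a round level bore 13 mm wide with a 3 mm bevelled, brass-ringed mouth, along x, axis 60 mm up. A probe let go partway sags by a few degrees.
- well_mouth (a point): Centre of the well's mouth, on the front face (x = -80 mm, 60 mm up, in the heater's frame).
- seat (a joint): Travel of the sprung contact in the well, m: 0 untouched, 0.014 end. Its face lies 95 to 125 mm behind the mouth, reset each time, out of sight. It gives at about 5 N, plus 0.6 N per mm; friction keeps it where left, up to 8 mm (pushed further, it comes back to that). Home: pushed in 1 mm or more; over 12 mm is rammed. The handle never reaches the heater.
- beaker: Bystander: small empty glass beaker, 48 mm wide, 58 mm high; origin under its centre.
- dropper: Bystander: small white bottle with a blue cap, 30 mm wide, 70 mm high; origin under its centre.
- dish: Bystander: flat round glass dish, 64 mm wide, 16 mm high; origin under its centre.
There are look-alikes about, which are no part of the job. Leave any turquoise look-alike of the probe alone.

How it is judged:
By the outcome, as a careful person would: the job done as asked, in the order asked, and still so for the second after the job is handed in, with the robot touching nothing.
It also fails if it takes over 58 s, if anything falls off the work surface, if the arm or the gripper's body presses on something with over 40 N, if the wrist force passes 120 N, or if a joint passes its speed limit or range.

### The arm

A 7-joint arm with a two-finger parallel gripper is mounted at the origin on a cart in front of the work surface, level with it; the furniture and walls round the work are solid. World frame = base frame: x ahead of the robot, y to its left, z up, the work surface at z = 0. Lengths are in mm, angles in rad, forces in N, time in s.
With the tool pointing down it reaches from about 425 to 875 mm from the base axis. Payload 9.9 kg.
Tool frame: the origin (TCP) lies on the front face of the gripper's body, between the roots of the fingers; the fingertips stand 73 mm ahead of it and the grasp point (between the pads) lies 54 mm ahead of it (bot.tcp_to_tips is the distance from the TCP to the fingertips, in mm); z points along the fingers, y is the line along which they close (so a half turn about z gives the same grasp; the last joint's range is limited). The gripper opens to 85 mm and grips with 20 to 120 N. Pads are 22 mm wide; open, the fingers measure 114 mm over their backs; the gripper's body (76 mm by 85 mm) begins 54 mm behind the grasp point. The pads swing forward as they close: fully open they stand 13 mm farther back than shut.
Start: joints at [-1.207, 0.576, 0.025, 1.437, -0.015, 1.129, -0.057], TCP at [292.258, 608.454, 303.889] pointing down, gripper open.
Joint ranges: [-2.76, 2.76], [-0.34, 2.15], [-1.52, 1.57], [0.19, 2.46], [-1.09, 4.23], [0.17, 1.99], [-2.82, 2.82]. Speed limits (rad/s): [2.22, 2.22, 3.01, 3.01, 3.14, 3.14, 3.14].

### API

Orientations are given as a unit quaternion [x, y, z, w].
In Python, from bench import bot gives the robot as it stands.
- The arm moves only by the tool step_arm, never from a script. Its argument "deltas" is a list of rows, each a list of 3 entries, a list of its own where there are three numbers: the closure, from 0 (fully open) to 1 (shut), then the shift along the tool's x, y, z as a fraction of full scale, then the turn about the tool's z as a fraction of full scale. A call has 1 to 12 rows; each row shifts and turns the commanded pose from where the row before left it, along the tool's axes as they then stand; what a row does not reach is not made up. Full scale, the value 1, is 20 mm for a shift and 6 degrees for a turn. A row lasts 1/10 s, in which the tool goes at most 50 mm and 8.59 degrees, less where a joint would pass 70% of its speed; a pose out of reach is approached as far as the arm can. A call with a number of a shift or a turn outside -1 to 1 is refused whole. A call with a gripper value outside its range is refused whole. The fingers move at their own pace and stop on an object; the grip force is fixed at half the most. Time passes only in rows, so rows that do not move let the fingers close. It gives the time, the measured TCP pose, the force, the opening and the grip force at its end, in the units of the state.
- bot.read_state(): the state, without advancing time (a new reading comes with each control period).
- bot.read_camera(name): name is "side" or "top" or "wrist"; returns the picture (420x560x3 uint8, red, green, blue); there is no depth.
- bot.camera_params(name): a dict with "mtx" (3x3 intrinsics, pixels), "rvec" (rotation vector, rad) and "tvec" (3), from world to camera coordinates, as OpenCV has them. Camera axes: x right, y down, z forward; pixel columns grow to the right and rows downward; lengths in mm; the calibration is good to about 2 mm. A picture is of the moment at which its call begins: read the wrist's pose just before it. camera_params takes no time and is no camera call; for the wrist camera it gives the pose at the moment of the call.
- bot.sign_off(): hands the job in; it is judged then, once.
Trained networks look in the newest picture that a camera, given by its name, has taken for a name from the list of things; names that differ only in an ending like _2 or _b are one class to them, and where a whole thing is asked for, a point or a joint stands for the part that bears it (a point fixed in the world has none). Each returns a list of dicts, best first, with "score" (0 to 1); they miss things now and then, are a little off and sometimes report something else, mostly with a low value. They report only what shows in the picture. A call takes as long as a camera call. They do not tell look-alikes from the thing itself.
- bot.silhouettes(camera, name): "region" (420x560 bool, what is visible of it) and "bbox" ([left, top, right, bottom] in pixels, round what is visible of it).
The state is a dict: "time": time; "joints": joint angles; "joint_vel": joint speeds; "joint_efforts": joint torques, N m; "position": TCP position; "ee_rot": TCP orientation; "ft_force": force on the tool from outside, world axes, zero at the start; "torque": the same for the moment, N m; "grip_width": finger opening in mm; "finger_force": force on a finger pad.
Only numpy, scipy, OpenCV 4.12 (cv2) and the standard library are available. Lean on these libraries where they do the work, as an engineer would, in place of code of your own. Each camera call takes 0.05 s, during which the arm holds its last target. There are 200 camera calls.

## Working session

There is one attempt and no reset: what is moved stays moved. The work goes in short steps, Python scripts to look and compute and a tool call to move; the robot and the scene stay as the last step left them, time stands still between calls to the robot, and variables do not carry over. Pictures are saved under pics/ and viewed, at most 10 in all, crops included, and the job is handed in when it is done.

Besides the shell and the picture viewer there is one more tool, called after "Call:" in YAML: its name, and indented under it one key for each argument. step_arm: Moves the arm, as the interface text tells. Its arguments: {"type":"object","properties":{"deltas":{"type":"array"}},"required":["deltas"]}

```bash
mkdir -p pics; ls; python3 - <<'E'
from bench import bot
import cv2,numpy as np
s=bot.read_state(); print({k:np.round(v,3) for k,v in s.items()})
a=bot.read_camera("top"); b=bot.read_camera("side")
cv2.imwrite("pics/top.png",a[:,:,::-1]); cv2.imwrite("pics/side.png",b[:,:,::-1])
for c in("top","side"):
  p=bot.camera_params(c); print(c,p)
  for n in("probe","cradle","heater","beaker","dropper","dish"):
    for d in bot.silhouettes(c,n)[:3]: print(c,n,round(d["score"],2),d["bbox"],d["region"].sum())
E
```

```text
pics
{'time': np.float64(0.0), 'joints': array([-1.207,  0.577,  0.025,  1.438, -0.015,  1.129, -0.057]), 'joint_vel': array([-0.001,  0.   ,  0.002,  0.001, -0.001,  0.002,  0.   ]), 'joint_efforts': array([ 1.0000e-03, -7.6576e+01,  2.2510e+00, -2.8595e+01,  1.5000e-02,
        1.3000e-02,  0.0000e+00]), 'position': array([292.096, 608.16 , 303.033]), 'ee_rot': array([ 0.222,  0.975, -0.001, -0.   ]), 'ft_force': array([ 0.874, -0.65 ,  0.869]), 'torque': array([-0.066,  0.039, -0.007]), 'finger_force': np.float64(0.0), 'grip_width': np.float64(85.613)}
top {'mtx': array([[495.04397449,   0.        , 280.36194822],
       [  0.        , 495.04397449, 211.86017401],
       [  0.        ,   0.        ,   1.        ]]), 'rvec': array([ 2.13990194, -2.13638052,  0.18328308]), 'tvec': array([  18.8302938 ,  626.62950657, 1374.94268468])}
top probe 0.77 [128.4, 196.7, 188.9, 240.0] 323
top probe 0.64 [216.8, 208.2, 225.6, 289.2] 349
top cradle 0.78 [208.6, 210.5, 235.2, 291.7] 1351
top heater 0.86 [336.5, 143.0, 374.7, 212.0] 2037
top beaker 0.64 [252.2, 153.3, 264.0, 171.4] 190
top dropper 0.42 [400.9, 198.8, 412.6, 211.7] 96
top dish 0.95 [278.3, 268.6, 301.7, 287.9] 357
top dish 0.22 [217.7, 210.4, 228.0, 289.2] 310
side {'mtx': array([[537.49377987,   0.        , 273.97580234],
       [  0.        , 537.49377987, 209.83055635],
       [  0.        ,   0.        ,   1.        ]]), 'rvec': array([ 2.35717697, -0.50058635,  0.1692097 ]), 'tvec': array([-558.62869014,  265.65299099, 1274.39417186])}
side probe 0.75 [181.4, 175.1, 250.8, 204.0] 307
side probe 0.54 [212.4, 127.1, 232.6, 174.6] 190
side cradle 0.8 [172.9, 173.5, 255.8, 225.2] 1573
side cradle 0.71 [309.6, 239.9, 387.8, 298.6] 3355
side heater 0.97 [306.6, 242.1, 389.2, 301.5] 3424
side beaker 0.64 [307.6, 178.1, 322.0, 199.6] 300
side dropper 0.65 [349.7, 325.2, 363.4, 349.1] 287
side dish 0.76 [200.2, 251.3, 227.4, 273.4] 472
```

```bash
python3 - <<'E'
import cv2,numpy as np
a=cv2.imread("pics/top.png")[120:320,110:430]; b=cv2.imread("pics/side.png")[110:360,150:410]
cv2.imwrite("pics/t2.png",cv2.resize(a,None,fx=2.5,fy=2.5,interpolation=cv2.INTER_CUBIC)); cv2.imwrite("pics/s2.png",cv2.resize(b,None,fx=2.4,fy=2.4,interpolation=cv2.INTER_CUBIC))
E
```

```text
(no output)
```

View pics/t2.png

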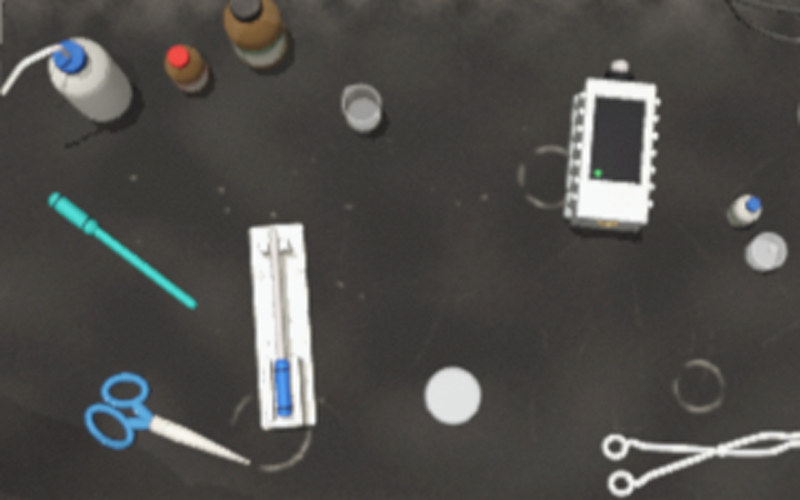

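View pics/s2.png

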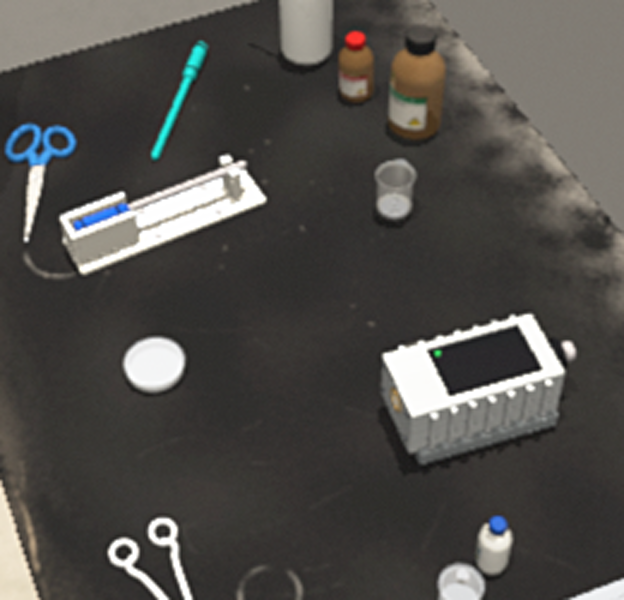

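Top crop: probe with blue handle at (282,388) in the crop, stem up to (275,235), lying in the white cradle; heater top at (615,150) with brass mouth at (605,224), facing the robot; turquoise look-alike left; beaker (362,108), dish (453,395), dropper (745,210). The side view agrees.

```bash
cat > h.py <<'E'
import cv2,numpy as np
from scipy.optimize import minimize
from scipy.spatial.transform import Rotation as R
def ray(p,uv,z):
    Rm=cv2.Rodrigues(p["rvec"])[0]; c=-Rm.T@p["tvec"]
    uv=np.atleast_2d(np.asarray(uv,float))
    d=np.c_[(uv-p["mtx"][:2,2])/p["mtx"][0,0],np.ones(len(uv))]@Rm
    return c+d*((z-c[2])/d[:,2])[:,None]
def proj(p,X): return cv2.projectPoints(np.atleast_2d(np.asarray(X,float)),p["rvec"],p["tvec"],p["mtx"],None)[0].reshape(-1,2)
def blue(img):
    h=cv2.cvtColor(img,cv2.COLOR_RGB2HSV); return (h[...,0]>100)&(h[...,0]<128)&(h[...,1]>130)&(h[...,2]>50)
E
python3 - <<'E'
from bench import bot
from h import *
im={c:cv2.imread(f"pics/{c}.png")[:,:,::-1].copy() for c in("top","side")}
P={c:bot.camera_params(c) for c in im}
# probe
for c,bb in(("top",[205,205,240,295]),("side",[165,165,260,230])):
    m=np.zeros((420,560),bool); m[bb[1]:bb[3],bb[0]:bb[2]]=1
    v,u=np.nonzero(blue(im[c])&m); X=ray(P[c],np.c_[u,v],47)
    x=X[:,:2]; ctr=x.mean(0); d=np.linalg.svd(x-ctr)[2][0]; d*=np.sign(d[0]); t=(x-ctr)@d
    print(c,"handle",ctr,"dir",np.degrees(np.arctan2(d[1],d[0])),t.min(),t.max())
X=ray(P["top"],[[110+275/2.5,120+235/2.5],[110+282/2.5,120+388/2.5],[110+279/2.5,120+358/2.5]],47); print(X.round(1))
# boxes from silhouettes
import itertools
for n,(L,W,H) in (("heater",(160,94,89)),):
    masks={c:bot.silhouettes(c,n)[0]["region"] for c in im}
    for c in im: np.save(f"{n}_{c}.npy",masks[c])
    B=np.array([[sx*L/2,sy*W/2,z] for sx in(-1,1) for sy in(-1,1) for z in(0,H)])
    def cost(q,cs=("top","side")):
        Rz=R.from_euler("z",q[2]).as_matrix(); tot=0
        for c in cs:
            S=8; k=np.zeros((420*2,560*2),np.uint8); pts=proj(P[c],B@Rz.T+[q[0],q[1],0])*2+.5
            cv2.fillConvexPoly(k,cv2.convexHull((pts*16).round().astype(np.int32)),1,shift=4)
            m=cv2.resize(masks[c].astype(np.uint8),None,fx=2,fy=2,interpolation=0)
            tot+=1-(k&m).sum()/(k|m).sum()
        return tot
    v,u=np.nonzero(masks["top"]); x0=ray(P["top"],[[u.mean(),v.mean()]],60)[0]
    for cs in(("top","side"),("top",),("side",)):
        r=min((minimize(cost,[x0[0],x0[1],a],args=(cs,),method="Nelder-Mead",options=dict(initial_simplex=[[x0[0],x0[1],a],[x0[0]+15,x0[1],a],[x0[0],x0[1]+15,a],[x0[0],x0[1],a+.1]])) for a in(-.15,0,.1)),key=lambda r:r.fun); print(n,cs,r.x,r.fun)
for n in("beaker","dropper","dish"):
    d=bot.silhouettes("top",n); 
    for e in d[:1]:
        b=e["bbox"]; print(n,ray(P["top"],[[(b[0]+b[2])/2,(b[1]+b[3])/2]],{"beaker":29,"dropper":35,"dish":8}[n]).round())
p=bot.camera_params("wrist"); s=bot.read_state(); Rm=cv2.Rodrigues(p["rvec"])[0]; c=-Rm.T@p["tvec"]; T=R.from_quat(s["ee_rot"]).as_matrix()
print("wristcam in tool",T.T@(c-s["position"]), (T.T@Rm.T).round(3), p["mtx"]); print("tool axes",T.round(3))
E
```

```text
top handle [447.58478111 182.97699925] dir 5.557924051138101 -30.21201126367153 29.70905988201078
side handle [435.07850699 272.20674944] dir -83.12769118113464 -80.76010441291642 93.40870291335821
[[620.7 194.1  47. ]
 [445.4 182.5  47. ]
 [479.2 186.6  47. ]]
heater ('top', 'side') [ 7.19155273e+02 -1.92613652e+02 -9.88366368e-02] 0.26063426325634553
heater ('top',) [ 7.20275455e+02 -1.93962356e+02 -1.52808036e-01] 0.11547035220686586
heater ('side',) [ 7.17637313e+02 -1.95878662e+02  6.52970418e-03] 0.13093162889792753
beaker [[780.  86.  29.]]
dropper [[ 650. -350.   35.]]
dish [[438.  -9.   8.]]
wristcam in tool [ 67.22661321  -0.15589612 -70.04688399] [[ 0.001 -0.963 -0.269]
 [ 1.     0.001  0.   ]
 [-0.    -0.269  0.963]] [[352.82070264   0.         280.63541215]
 [  0.         352.82070264 205.8795288 ]
 [  0.           0.           1.        ]]
tool axes [[-0.901  0.433 -0.   ]
 [ 0.433  0.901  0.   ]
 [ 0.    -0.    -1.   ]]
```

Call:
step_arm:
  deltas:
    - [0,[0,0,0],-1]
    - [0,[0,0,0],-1]
    - [0,[0,0,0],-1]
    - [0,[0,0,0],-1]
    - [0,[0,0,0],-0.92]

```text
time: 1.45
position: [292.3, 608.4, 303.9]
ee_rot: [-0.036, 0.999, -0.0, 0.0]
ft_force: [0.2, -0.3, -0.6]
grip_width: 85.3
finger_force: 0.0
```

Call:
step_arm:
  deltas:
    - [0,[-0.45,-1,0.2],0]
    - [0,[-0.45,-1,0.2],0]
    - [0,[-0.45,-1,0.2],0]
    - [0,[-0.45,-1,0.2],0]
    - [0,[-0.45,-1,0.2],0]
    - [0,[-0.45,-1,0.2],0]
    - [0,[-0.45,-1,0.2],0]
    - [0,[-0.45,-1,0.2],0]
    - [0,[-0.45,-1,0.2],0]
    - [0,[-0.45,-1,0.2],0]
    - [0,[-0.45,-1,0.2],0]
    - [0,[-0.45,-1,0.2],0]

```text
time: 2.65
position: [416.6, 375.5, 255.9]
ee_rot: [-0.034, 0.999, 0.0, 0.0]
ft_force: [0.1, 0.5, -0.2]
grip_width: 85.2
finger_force: 0.0
```

Call:
step_arm:
  deltas:
    - [0,[-0.45,-1,0.2],0]
    - [0,[-0.45,-1,0.2],0]
    - [0,[-0.45,-1,0.2],0]
    - [0,[-0.45,-1,0.2],0]
    - [0,[-0.45,-1,0.2],0]
    - [0,[-0.45,-1,0.2],0]
    - [0,[-0.45,-1,0.2],0]
    - [0,[-0.45,-1,0.2],0]
    - [0,[-0.45,-1,0.2],0]
    - [0,[0,-0.75,0],0]
    - [0,[0,0,0],0]
    - [0,[0,0,0],0]

```text
time: 3.85
position: [509.8, 187.7, 220.2]
ee_rot: [-0.034, 0.999, 0.0, 0.0]
ft_force: [-0.3, 0.9, -0.2]
grip_width: 85.5
finger_force: 0.0
```

```bash
cat > look.py <<'E'
import sys
from bench import bot
from h import *
s=bot.read_state(); p=bot.camera_params("wrist"); im=bot.read_camera("wrist"); n=sys.argv[1]
cv2.imwrite(f"pics/{n}.png",im[:,:,::-1]); np.savez(f"{n}.npz",**p,pos=s["position"],q=s["ee_rot"])
print(s["position"].round(1),s["ee_rot"].round(4),s["time"],s["ft_force"].round(2))
E
python3 look.py w1; python3 - <<'E'
from h import *
p=dict(np.load("w1.npz")); im=cv2.imread("pics/w1.png")[:,:,::-1].copy()
m=blue(im).astype(np.uint8); n,l,st,ce=cv2.connectedComponentsWithStats(m)
for k in range(1,n):
    if st[k,4]>150:
        v,u=np.nonzero(l==k); X=ray(p,np.c_[u,v],47)[:,:2]; c=X.mean(0); d=np.linalg.svd(X-c,full_matrices=False)[2][0]; d*=np.sign(d[0]); t=(X-c)@d; print(st[k],c,d,np.degrees(np.arctan2(d[1],d[0])),t.min(),t.max())
E
```

```text
[509.8 187.7 220.2] [-3.370e-02  9.994e-01  3.000e-04  1.000e-04] 3.85 [-0.34  0.87 -0.18]
[ 480   35   80  117 4578] [425.52924306 339.39972541] [0.99125038 0.13199502] 7.5848922904931415 -37.17123524161162 35.74725280094055
[263  60  24  14 296] [417.95246499 177.11875202] [ 0.0916122  -0.99579476] -84.74363764870662 -7.31743331550491 7.65652475048815
[ 263   77   25   65 1539] [443.83696802 179.39241964] [0.99672743 0.08083588] 4.636613901990635 -19.986820915093585 21.214024124763053
[265 146  23  16 323] [472.98187432 181.82859708] [ 0.07881576 -0.9968892 ] -85.4795010245883 -7.29602047961482 7.754163020677419
```

View pics/w1.png

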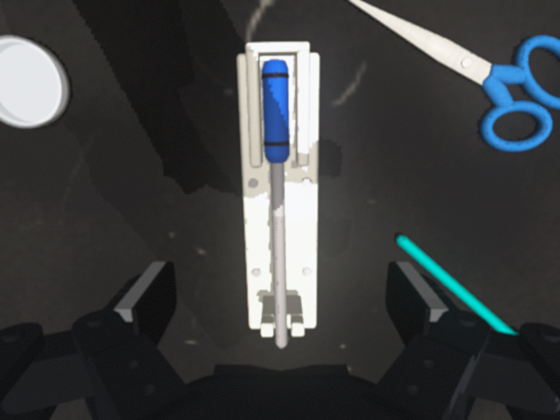

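```bash
python3 - <<'E'
from h import *
p=dict(np.load("w1.npz")); im=cv2.imread("pics/w1.png")
g=cv2.cvtColor(im,cv2.COLOR_BGR2HSV)
print(ray(p,[[281,347],[278,190],[277,163],[275.5,60],[276.5,110],[267,320],[295,320]],46).round(1))
for r in (190,230,260,330,342): print(r,im[r,264:296].sum(1)//3)
E
```

```text
[[629.1 195.7  46. ]
 [499.2 184.6  46. ]
 [480.  182.7  46. ]
 [413.6 177.4  46. ]
 [444.6 180.   46. ]
 [604.9 182.9  46. ]
 [603.4 205.   46. ]]
190 [209 208 208 210 208 202 172 131 116 125 135 140 146 150 149 148 147 141
 133 134 187 242 250 249 248 248 248 249 248 248 248 248]
230 [247 247 248 249 244 214 171 155 138 143 162 176 184 197 208 209 208 201
 193 177 172 209 242 248 248 248 248 247 248 247 247 247]
260 [247 247 247 247 249 244 215 172 158 150 154 169 183 196 205 210 209 204
 198 185 170 190 238 248 248 247 247 247 247 247 247 247]
330 [246 245 245 245 245 245 246 246 233 162 104 124 154 175 189 200 202 199
 194 188 181 166 135  95  67  63  93 156 220 242 246 246]
342 [ 57  59  58  59  59  59  59  61  60  59  67  96 139 170 188 196 201 200
 194 189 181 165 138  97  71  60  58  60  61  60  60  61]
```

Call:
step_arm:
  deltas:
    - [0,[-0.22,-0.1,0],-0.16]
    - [0,[0,0,1],0]
    - [0,[0,0,1],0]
    - [0,[0,0,1],0]
    - [0,[0,0,1],0]
    - [0,[0,0,0.8],0]
    - [0,[0,0,0.7],0]
    - [0,[0,0,0.55],0]
    - [0,[0,0,0],0]
    - [0,[0,0,0],0]

```text
time: 4.9
position: [514.8, 185.8, 99.1]
ee_rot: [-0.042, 0.999, 0.0, 0.0]
ft_force: [0.2, -0.3, -0.2]
grip_width: 85.0
finger_force: 0.0
```

Call:
step_arm:
  deltas:
    - [0.5,[0,0,0],0]
    - [0.8,[0,0,0],0]
    - [1,[0,0,0],0]
    - [1,[0,0,0],0]
    - [1,[0,0,0],0]
    - [1,[0,0,0],0]
    - [1,[0,0,0],0]
    - [1,[0,0,0],0]

```text
time: 5.7
position: [514.7, 185.5, 99.1]
ee_rot: [-0.042, 0.999, 0.0, 0.0]
ft_force: [-1.2, 0.2, 4.7]
grip_width: 8.1
finger_force: 58.7
```

Call:
step_arm:
  deltas:
    - [1,[0,0,-0.25],0]
    - [1,[0,0,-0.5],0]
    - [1,[0,0,-0.75],0]
    - [1,[0,0,-1],0]
    - [1,[0,0,-1],0]
    - [1,[0,0,-1],0]
    - [1,[0,0,-1],0]
    - [1,[0,0,-0.5],0]
    - [1,[0,0,0],0]
    - [1,[0,0,0],0]

```text
time: 6.7
position: [514.4, 185.4, 218.5]
ee_rot: [-0.042, 0.999, -0.0, -0.0]
ft_force: [0.4, 0.0, -2.3]
grip_width: 7.7
finger_force: 58.6
```

```bash
python3 look.py w2;python3 - <<'E'
from bench import bot
import cv2
a=bot.read_camera("side")[100:230,130:330]
b=cv2.imread("pics/w2.png")[:,130:430]
a=cv2.resize(a[:,:,::-1],None,fx=2.4,fy=2.4,interpolation=cv2.INTER_CUBIC)
import numpy as np
o=np.zeros((420,780,3),np.uint8);o[:,:300]=b;o[:a.shape[0],300:]=a
cv2.imwrite("pics/c2.png",o)
E
```

```text
[514.4 185.4 218.5] [-4.210e-02  9.991e-01 -1.000e-04 -2.000e-04] 6.7 [ 0.44  0.01 -2.27]
```

View pics/c2.png

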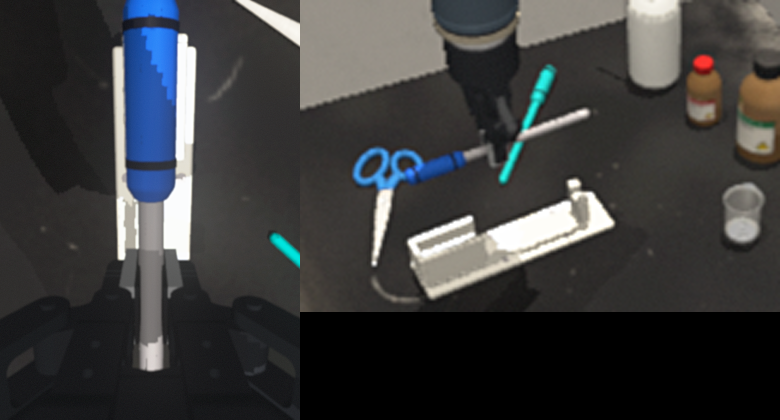

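Call:
step_arm:
  deltas:
    - [1,[-0.1,-0.5,-0.15],0]
    - [1,[-0.1,-1,-0.15],0]
    - [1,[-0.1,-1,-0.15],0]
    - [1,[-0.1,-1,-0.15],0]
    - [1,[-0.1,-1,-0.15],0]
    - [1,[-0.1,-1,-0.15],0]
    - [1,[-0.1,-1,-0.15],0]
    - [1,[-0.1,-1,-0.15],0]
    - [1,[-0.1,-1,-0.15],0]
    - [1,[-0.1,-1,-0.15],0]
    - [1,[-0.1,-1,-0.15],0]
    - [1,[-0.1,-1,-0.15],0]

```text
time: 8.0
position: [557.7, -43.5, 254.5]
ee_rot: [-0.042, 0.999, -0.0, -0.001]
ft_force: [0.4, 0.3, -1.3]
grip_width: 8.3
finger_force: 58.6
```

Call:
step_arm:
  deltas:
    - [1,[-0.1,-1,-0.1],0]
    - [1,[-0.1,-1,-0.1],0]
    - [1,[-0.1,-0.4,0],0]
    - [1,[0,0,0],1]
    - [1,[0,0,0],0.9]
    - [1,[0,0,0],0]
    - [1,[0,0,0],0]

```text
time: 8.7
position: [567.8, -88.7, 258.6]
ee_rot: [0.056, 0.998, -0.0, -0.0]
ft_force: [0.5, -0.3, -0.8]
grip_width: 7.8
finger_force: 58.6
```

```bash
python3 look.py w3; python3 - <<'E'
from bench import bot
from h import *
p=bot.camera_params("side")
o=np.array([514.4,185.4]);d=np.array([np.cos(.084),np.sin(.084)]);n=np.array([-d[1],d[0]])
for uv in([250,147.1],[175.8,173.75]):
    A=ray(p,[uv],0)[0];B=ray(p,[uv],300)[0]; t=((o-A[:2])@n)/((B-A)[:2]@n); X=A+t*(B-A); print((X[:2]-o)@d,X[2])
E
```

```text
[567.8 -88.7 258.6] [ 5.570e-02  9.984e-01 -0.000e+00 -3.000e-04] 8.7 [ 0.52 -0.25 -0.84]
113.96496565265322 162.5812862191128
-97.74433740247333 164.06884360089595
```

View pics/w3.png

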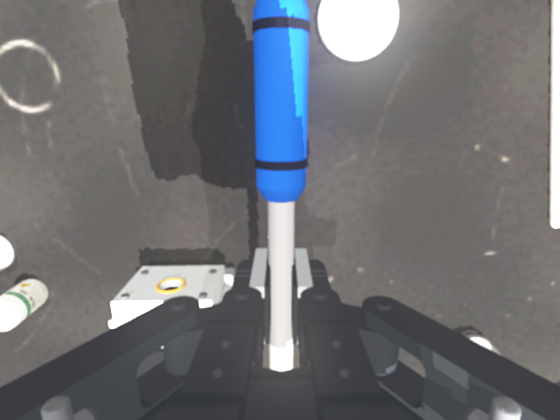

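```bash
python3 - <<'E'
from h import *
p=dict(np.load("w3.npz")); im=cv2.imread("pics/w3.png")
h=cv2.cvtColor(im,cv2.COLOR_BGR2HSV); m=(h[...,0]>12)&(h[...,0]<35)&(h[...,1]>90)&(h[...,2]>90); m[:, :140]=0; m[:,205:]=0; m[:265]=0; m[305:]=0
v,u=np.nonzero(m); e=cv2.fitEllipse(np.c_[u,v].astype(np.float32)); print(len(u),u.min(),u.max(),v.min(),v.max(),e,(u.min()+u.max())/2)
print("mouth",ray(p,[[(u.min()+u.max())/2,(v.min()+v.max())/2],e[0]],60).round(1))
g=cv2.cvtColor(im,cv2.COLOR_BGR2GRAY)
for c in range(112,226,10): print(c,g[256:310,c])
cv2.imwrite("pics/w3c.png",cv2.resize(im[245:345,90:260],None,fx=4.5,fy=4.5,interpolation=cv2.INTER_CUBIC))
E
```

```text
153 156 185 278 292 ((170.51185607910156, 284.6255798339844), (12.4255952835083, 28.218828201293945), 79.28404998779297) 170.5
mouth [[ 634.  -189.9   60. ]
 [ 633.7 -189.8   60. ]]
112 [106 106 106 106 107 107 108 108 107 107 108 108 109 108 108 109 108 109
 109 110 110 111 110 111 109 111 111 113 113 113 112 113 114 114 115 117
 118 121 120 119 118 118 123 142 219 255 255 255 255 255 255 255 255 255]
122 [106 107 109 108 107 108 109 109 110 110 109 108 108 108 107 109 110 110
 110 109 109 111 110 112 111 111 110 113 113 112 115 132 161 191 212 222
 219 198 160 130 153 213 229 230 252 255 255 255 255 255 255 255 255 255]
132 [107 108 108 108 108 109 109 110 109 111 110 111 110 109 109 110 108 109
 109 116 137 171 199 216 222 220 221 222 219 220 220 221 220 215 211 209
 213 217 220 222 222 222 221 222 252 255 255 255 255 255 255 255 255 255]
142 [ 76  76  76  76  77  77  77  75  78 112 166 204 220 217 191 151 138 160
 193 212 220 220 220 221 220 220 220 221 221 221 220 220 221 221 221 221
 222 222 222 222 221 219 214 221 255 255 255 255 255 255 255 255 255 255]
152 [ 81  81  80  80  
[... 1069 characters left out ...]
 79  78  77  78  78  80  79]
202 [ 88  87  87  81  81  78  76  78 110 165 205 220 221 219 219 220 220 221
 220 220 219 219 219 219 220 220 220 218 215 215 215 213 212 213 209 193
 155 118 114 141 169 183 204 247 255 255 255 255 255 255 255 255 142  76]
212 [ 76  78  78  78  78  75  72  74 112 170 202 206 191 153 119 116 138 168
 194 205 209 208 207 210 209 209 209 211 211 210 212 214 212 211 211 211
 213 214 213 211 211 207 208 221 243 255 255 255 255 211 118  74  74  75]
222 [ 71  70  72  73  75  73  72  81 121 174 201 207 206 206 204 204 203 202
 202 202 202 203 201 203 202 201 201 198 197 196 194 189 185 185 187 185
 186 190 191 185 173 156 144 130 109  91  78  74  76  76  77  75  76  75]
```

View pics/w3c.png

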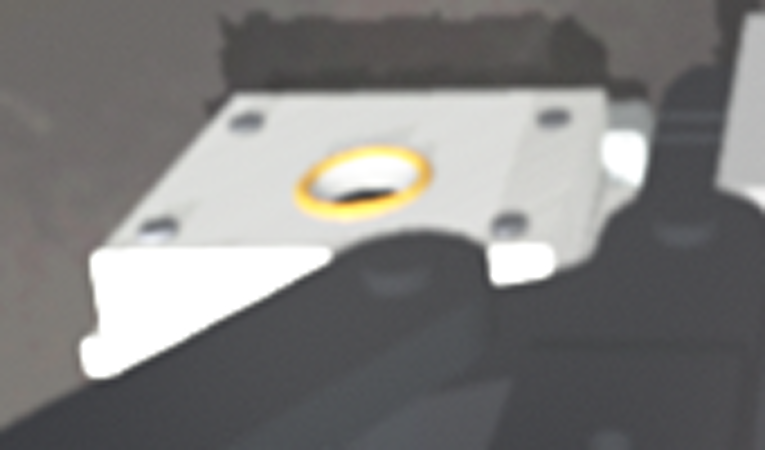

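```bash
python3 - <<'E'
from h import *
p=dict(np.load("w3.npz"))
t=ray(p,[[117,300],[205,299.5]],89); b=ray(p,[[147,265.5],[222,264.5]],0)
for a in(t,b): d=a[1]-a[0]; print(a.round(1),"face yaw",np.degrees(np.arctan2(d[1],d[0]))-90, np.linalg.norm(d))
print(ray(p,[[112,300],[224,299.5]],89).round(1), ray(p,[[142,265.7],[225,264.4]],0).round(1))
Rm=cv2.Rodrigues(p["rvec"])[0]; print((-Rm.T@p["tvec"]).round(1))
# screws
print(ray(p,[[90+246/4.5,245+122/4.5],[90+554/4.5,245+118/4.5]],15).round(1),ray(p,[[90+160/4.5,245+227/4.5],[90+510/4.5,245+223/4.5]],80).round(1))
E
```

```text
[[ 627.6 -221.2   89. ]
 [ 634.6 -154.5   89. ]] face yaw -5.983868938121489 67.08485045570185
[[ 639.5 -233.5    0. ]
 [ 646.8 -157.7    0. ]] face yaw -5.516821875044428 76.18670717247956
[[ 627.2 -225.    89. ]
 [ 636.2 -140.1   89. ]] [[ 639.2 -238.6    0. ]
 [ 647.1 -154.7    0. ]]
[500.9 -81.7 328.7]
[[ 639.8 -230.4   15. ]
 [ 646.3 -163.9   15. ]] [[ 629.1 -218.8   80. ]
 [ 635.1 -157.8   80. ]]
```

The brass mouth is at (170.5, 285) in the wrist view, about (634, -190, 60) in world, face yaw about -5.8°. I'll check from the mirror side to cancel bias.

Call:
step_arm:
  deltas:
    - [1,[0,-0.5,0],0]
    - [1,[0,-1,0],0]
    - [1,[0,-1,0],0]
    - [1,[0,-1,0],0]
    - [1,[0,-1,0],0]
    - [1,[0,-1,0],0]
    - [1,[0,-1,0],0]
    - [1,[0,-1,0],0]
    - [1,[0,-1,0],0]
    - [1,[0,-1,0],0]
    - [1,[0,-1,0],0]
    - [1,[0,-0.5,0],0]

```text
time: 9.95
position: [541.6, -310.4, 258.8]
ee_rot: [0.058, 0.998, -0.001, -0.0]
ft_force: [0.8, -0.7, 0.0]
grip_width: 7.7
finger_force: 58.6
```

Call:
step_arm:
  deltas:
    - [1,[0,0,0],0]
    - [1,[0,0,0],0]

```text
time: 10.15
position: [542.8, -307.0, 258.8]
ee_rot: [0.057, 0.998, 0.0, -0.0]
ft_force: [-0.0, -0.3, -1.1]
grip_width: 8.1
finger_force: 58.6
```

```bash
python3 look.py w4; python3 - <<'E'
from h import *
p=dict(np.load("w4.npz")); im=cv2.imread("pics/w4.png")
h=cv2.cvtColor(im,cv2.COLOR_BGR2HSV); m=(h[...,0]>12)&(h[...,0]<35)&(h[...,1]>90)&(h[...,2]>90); m[:265]=0; m[305:]=0; m[:,:340]=0
n,l,st,ce=cv2.connectedComponentsWithStats(m.astype(np.uint8)); print(st[1:],ce[1:])
k=1+np.argmax(st[1:,4]); v,u=np.nonzero(l==k)
print(ray(p,[[(u.min()+u.max())/2,(v.min()+v.max())/2]],60).round(1))
cv2.imwrite("pics/w4c.png",cv2.resize(im[240:345,300:480],None,fx=4,fy=4,interpolation=cv2.INTER_CUBIC))
Rm=cv2.Rodrigues(p["rvec"])[0]; print((-Rm.T@p["tvec"]).round(1))
# blue handle yaw check: axis in tool frame
b=blue(im); 
for r in (40,80,120): x=np.nonzero(b[r,200:360])[0]+200; print(r,(x.min()+x.max())/2)
E
```

```text
[ 542.8 -307.   258.8] [ 5.710e-02  9.984e-01  4.000e-04 -0.000e+00] 10.15 [-0.03 -0.27 -1.05]
[[416 279  24  13  60]
 [424 278   3   1   3]
 [439 281   8  10  24]] [[425.93333333 287.18333333]
 [425.         278.        ]
 [443.5        286.33333333]]
[[ 633.5 -192.7   60. ]]
[ 475.8 -299.8  328.8]Traceback (most recent call last):
  File "<stdin>", line 11, in <module>
    return umr_minimum(a, axis, None, out, keepdims, initial, where)
ValueError: zero-size array to reduction operation minimum which has no identity
```

View pics/w4c.png

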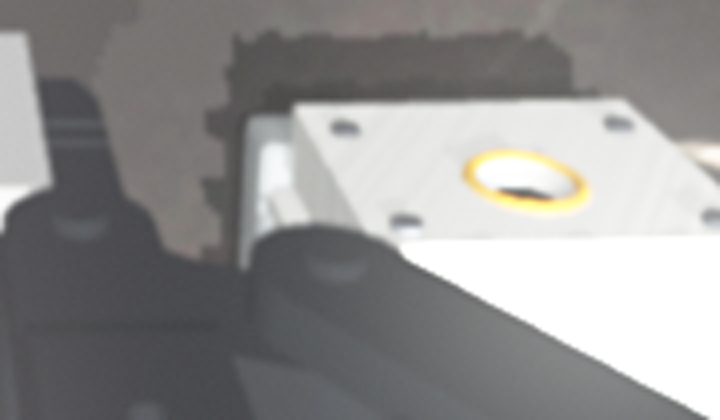

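```bash
python3 - <<'E'
from h import *
p=dict(np.load("w4.npz"))
print(ray(p,[[431.7,285.5]],60).round(1), ray(p,[[431.7,285.5]],57).round(1))
t=ray(p,[[404,299.7],[475,299]],89);d=t[1]-t[0];print(t.round(1),np.degrees(np.arctan2(d[1],d[0]))+90)
b=ray(p,[[374,266.3],[455,264.7]],5);d=b[1]-b[0];print(b.round(1),np.degrees(np.arctan2(d[1],d[0]))+90)
im=cv2.imread("pics/w4.png")[:,:,::-1].copy()
h=cv2.cvtColor(im,cv2.COLOR_RGB2HSV)
p3=cv2.imread("pics/w3.png")[:,:,::-1].copy(); b=blue(p3)
for r in (40,80,120,180): x=np.nonzero(b[r,230:330])[0]+230; print(r,(x.min()+x.max())/2,len(x))
g=cv2.cvtColor(p3,cv2.COLOR_RGB2GRAY).astype(int)
for r in (215,235,300,330): print(r,g[r,262:300])
E
```

```text
[[ 634.4 -189.2   60. ]] [[ 636.2 -187.9   57. ]]
[[ 627.  -222.1   89. ]
 [ 632.5 -168.3   89. ]] 174.10211448019692
[[ 638.8 -224.     5. ]
 [ 646.3 -143.4    5. ]] 174.7097088363743
40 280.5 42
80 280.5 44
120 280.5 52
180 280.5 50
215 [100  98  99  96  97 121 161 188 203 214 220 223 225 230 232 236 236 236
 237 236 237 237 237 236 234 231 228 227 225 223 212 190 151 115 106 105
 106 106]
235 [100 101  99  98 101 129 171 192 202 212 220 223 226 229 232 235 236 237
 236 236 237 238 238 236 234 232 230 228 225 221 210 186 142 107 101 101
 102 103]
300 [ 75  78  82  86  89  87  83  82 129 190 219 224 226 231 233 236 238 239
 238 238 237 238 237 236 233 231 230 229 214 155  96  81  87  90  88  83
  79  74]
330 [ 80  76  80  87  91  90  87 110 160 200 219 224 227 230 234 237 239 239
 238 238 238 239 237 236 233 232 230 228 220 185 128  94  90  93  90  83
  79  81]
```

Call:
step_arm:
  deltas:
    - [1,[0,0,0],-0.14]
    - [1,[0.5,1,0.3],0]
    - [1,[0.5,1,0.3],0]
    - [1,[0.5,1,0.3],0]
    - [1,[0.5,1,0.3],0]
    - [1,[0.5,1,0.3],0]
    - [1,[0.5,1,0.3],0]
    - [1,[0.03,0.3,0],0]
    - [1,[0,0,1],0]
    - [1,[0,0,1],0]
    - [1,[0,0,1],0]
    - [1,[0,0,1],0]

```text
time: 11.4
position: [495.9, -176.3, 142.6]
ee_rot: [0.049, 0.999, -0.0, 0.001]
ft_force: [-0.5, 0.8, -1.1]
grip_width: 7.7
finger_force: 58.6
```

Call:
step_arm:
  deltas:
    - [1,[0,0,0.7],0]
    - [1,[0,0,0.5],0]
    - [1,[0,0,0.24],0]
    - [1,[0,0,0],0]
    - [1,[0,0,0],0]
    - [1,[0,0,0],0]

```text
time: 12.0
position: [495.4, -176.3, 114.7]
ee_rot: [0.05, 0.999, -0.0, 0.001]
ft_force: [0.7, 0.3, -0.4]
grip_width: 8.0
finger_force: 58.6
```

Call:
step_arm:
  deltas:
    - [1,[-0.2,0.03,0.03],0]
    - [1,[-0.3,0,0],0]
    - [1,[-0.3,0,0],0]
    - [1,[-0.2,0,0],0]
    - [1,[0,0,0],0]
    - [1,[-0.15,0,0],0]
    - [1,[-0.15,0,0],0]
    - [1,[-0.15,0,0],0]
    - [1,[0,0,0],0]

```text
time: 12.9
position: [524.4, -178.5, 113.5]
ee_rot: [0.05, 0.999, -0.0, 0.0]
ft_force: [-0.6, -0.5, -1.1]
grip_width: 8.2
finger_force: 58.6
```

Call:
step_arm:
  deltas:
    - [1,[-0.15,0,0],0]
    - [1,[-0.15,0,0],0]
    - [1,[-0.15,0,0],0]
    - [1,[-0.15,0,0],0]
    - [1,[0,0,0],0]

```text
time: 13.4
position: [536.4, -179.6, 113.5]
ee_rot: [0.05, 0.999, -0.0, 0.0]
ft_force: [-0.2, -0.1, -1.1]
grip_width: 8.1
finger_force: 58.6
```

```bash
python3 - <<'E'
from bench import bot
s=bot.read_state(); print(s["ft_force"],s["torque"],s["position"])
import cv2,numpy as np
a=bot.read_camera("side")[170:310,230:400];b=bot.read_camera("top")[140:280,300:400]
o=np.hstack([cv2.resize(x[:,:,::-1],None,fx=2.9,fy=2.9,interpolation=cv2.INTER_CUBIC) for x in(a,b)])
cv2.imwrite("pics/c5.png",o)
E
```

```text
[-0.23475073 -0.13301871 -1.10605311] [-0.01170134 -0.03205387  0.02003882] [ 536.41256186 -179.62757668  113.49297595]
```

View pics/c5.png

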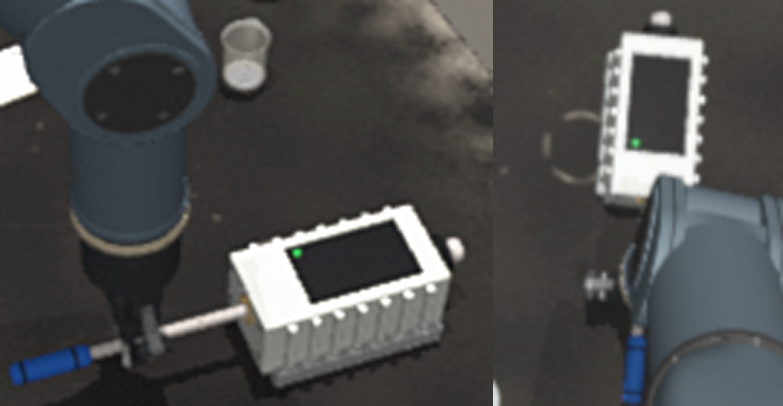

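The side view shows the stem tip inside the brass mouth (crop 246,308), level, with no force. Continuing in.

Call:
step_arm:
  deltas:
    - [1,[-0.2,0,0],0]
    - [1,[-0.2,0,0],0]
    - [1,[-0.2,0,0],0]
    - [1,[-0.2,0,0],0]
    - [1,[-0.2,0,0],0]
    - [1,[0,0,0],0]

```text
time: 14.1
position: [556.5, -181.6, 113.5]
ee_rot: [0.05, 0.999, -0.0, 0.0]
ft_force: [-0.4, 0.6, -0.5]
grip_width: 8.2
finger_force: 58.6
```

Call:
step_arm:
  deltas:
    - [1,[-0.2,0,0],0]
    - [1,[-0.2,0,0],0]
    - [1,[-0.2,0,0],0]
    - [1,[-0.2,0,0],0]
    - [1,[-0.2,0,0],0]
    - [1,[0,0,0],0]

```text
time: 14.7
position: [576.3, -183.6, 113.5]
ee_rot: [0.05, 0.999, -0.0, 0.0]
ft_force: [0.2, 0.4, -1.0]
grip_width: 7.8
finger_force: 58.6
```

Call:
step_arm:
  deltas:
    - [1,[-0.2,0,0],0]
    - [1,[-0.2,0,0],0]
    - [1,[-0.2,0,0],0]
    - [1,[-0.2,0,0],0]
    - [1,[-0.2,0,0],0]
    - [1,[-0.2,0,0],0]
    - [1,[0,0,0],0]
    - [1,[0,0,0],0]

```text
time: 15.5
position: [599.5, -186.0, 113.4]
ee_rot: [0.05, 0.999, -0.0, -0.0]
ft_force: [-0.5, 0.5, -0.8]
grip_width: 8.1
finger_force: 58.6
```

Call:
step_arm:
  deltas:
    - [0.8,[0,0,0],0]
    - [0.5,[0,0,0],0]
    - [0,[0,0,0],0]
    - [0,[0,0,0],0]
    - [0,[0,0,0],0]
    - [0,[0,0,0],0]
    - [0,[0,0,0],0]
    - [0,[0,0,0],0]

```text
time: 16.3
position: [599.5, -186.0, 113.5]
ee_rot: [0.05, 0.999, -0.0, -0.0]
ft_force: [-0.1, -0.3, 0.1]
grip_width: 85.4
finger_force: 0.0
```

Call:
step_arm:
  deltas:
    - [0,[0.5,0,0],0]
    - [0,[0.5,0,0],0]
    - [0,[0.5,0,0],0]
    - [0,[0.5,0,0],0]
    - [0,[0.5,0,0],0]
    - [0,[0.5,0,0],0]
    - [0,[0.4,0,0],0]
    - [0,[0,0,0.25],0]
    - [0,[0,0,0],0]
    - [0,[0,0,0],0]

```text
time: 17.3
position: [532.3, -179.2, 108.3]
ee_rot: [0.05, 0.999, 0.0, 0.0]
ft_force: [0.1, 0.5, 0.7]
grip_width: 85.4
finger_force: 0.0
```

```bash
python3 look.py w6; python3 - <<'E'
from bench import bot
from h import *
a=bot.read_camera("side")[170:310,220:380]; w=cv2.imread("pics/w6.png")
o=np.zeros((420,800,3),np.uint8); o[:,:320]=w[:,120:440]; o[:,320:]=cv2.resize(a[:,:,::-1],(480,420),interpolation=cv2.INTER_CUBIC)
cv2.imwrite("pics/c6.png",o)
p=dict(np.load("w6.npz")); b=blue(w[:,:,::-1].copy()); b[:,:220]=0;b[:,340:]=0
v,u=np.nonzero(b); print(u.min(),u.max(),v.min(),v.max())
for z in(50,55,60): print(z,ray(p,[[280,v.min()],[280,v.max()]],z+6).round(1))
for r in range(20,300,30):
    x=np.nonzero(b[r])[0]
    if len(x): print(r,(x.min()+x.max())/2,len(x), ray(p,[[(x.min()+x.max())/2,r]],55)[0].round(1))
E
```

```text
[ 532.3 -179.2  108.3] [4.990e-02 9.988e-01 0.000e+00 1.000e-04] 17.3 [0.06 0.5  0.7 ]
256 303 198 362
50 [[ 496.4 -176.3   56. ]
 [ 565.6 -183.2   56. ]]
55 [[ 495.1 -176.1   61. ]
 [ 561.5 -182.8   61. ]]
60 [[ 493.8 -176.    66. ]
 [ 557.4 -182.4   66. ]]
200 279.5 34 [ 497.4 -176.6   55. ]
260 279.5 46 [ 520.8 -178.9   55. ]
290 280.0 45 [ 533.4 -180.    55. ]
```

View pics/c6.png

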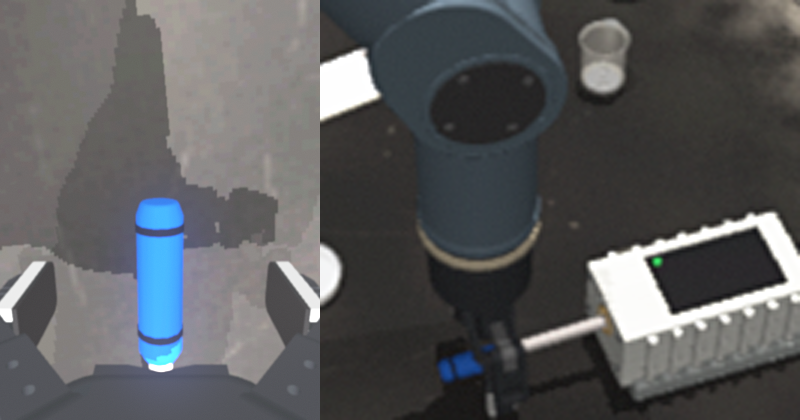

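The probe rests in the well and its handle (wrist crop rows 198–362) sits centred between the open fingers. Closing on the handle.

Call:
step_arm:
  deltas:
    - [0.5,[0,0,0],0]
    - [0.8,[0,0,0],0]
    - [1,[0,0,0],0]
    - [1,[0,0,0],0]
    - [1,[0,0,0],0]
    - [1,[0,0,0],0]
    - [1,[0,0,0],0]
    - [1,[0,0,0],0]

```text
time: 18.2
position: [531.9, -179.3, 108.5]
ee_rot: [0.05, 0.999, -0.0, 0.0]
ft_force: [-0.4, 0.2, 0.6]
grip_width: 16.2
finger_force: 58.4
```

Call:
step_arm:
  deltas:
    - [1,[0,0,-0.1],0]
    - [1,[0,0,-0.1],0]
    - [1,[0,0,0],0]
    - [1,[0,0,0],0]

```text
time: 18.6
position: [531.7, -179.2, 112.5]
ee_rot: [0.05, 0.999, 0.0, -0.0]
ft_force: [-0.5, -0.5, -1.0]
grip_width: 16.5
finger_force: 58.5
```

Call:
step_arm:
  deltas:
    - [1,[-0.1,0,0],0]
    - [1,[-0.1,0,0],0]
    - [1,[-0.1,0,0],0]
    - [1,[-0.1,0,0],0]
    - [1,[-0.1,0,0],0]
    - [1,[-0.1,0,0],0]
    - [1,[0,0,0],0]
    - [1,[0,0,0],0]

```text
time: 19.4
position: [544.2, -180.4, 112.6]
ee_rot: [0.05, 0.999, -0.0, 0.0]
ft_force: [1.0, 0.3, -1.6]
grip_width: 16.0
finger_force: 58.5
```

Call:
step_arm:
  deltas:
    - [1,[-0.1,0,0],0]
    - [1,[-0.05,0,0],0]
    - [1,[0,0,0],0]
    - [1,[0,0,0],0]

```text
time: 19.8
position: [546.9, -180.7, 112.5]
ee_rot: [0.05, 0.999, -0.0, 0.0]
ft_force: [-0.3, 0.0, -2.7]
grip_width: 16.2
finger_force: 58.5
```

Call:
step_arm:
  deltas:
    - [1,[-0.1,0,0],0]
    - [1,[-0.05,0,0],0]
    - [1,[0,0,0],0]
    - [1,[0,0,0],0]

```text
time: 20.2
position: [550.0, -181.0, 112.5]
ee_rot: [0.05, 0.999, -0.0, 0.0]
ft_force: [0.3, 0.5, -1.6]
grip_width: 16.5
finger_force: 58.5
```

Call:
step_arm:
  deltas:
    - [1,[-0.1,0,0],0]
    - [1,[-0.05,0,0],0]
    - [1,[0,0,0],0]
    - [1,[0,0,0],0]

```text
time: 20.6
position: [552.1, -181.3, 112.3]
ee_rot: [0.05, 0.999, 0.0, -0.001]
ft_force: [-3.8, 0.6, -1.7]
grip_width: 16.0
finger_force: 58.5
```

Call:
step_arm:
  deltas:
    - [1,[-0.05,0,0],0]
    - [1,[-0.05,0,0],0]
    - [1,[0,0,0],0]
    - [1,[0,0,0],0]

```text
time: 21.0
position: [553.7, -181.4, 112.1]
ee_rot: [0.05, 0.999, 0.0, -0.001]
ft_force: [-6.3, 0.2, -1.4]
grip_width: 16.0
finger_force: 58.5
```

Call:
step_arm:
  deltas:
    - [1,[-0.05,0,0],0]
    - [1,[-0.05,0,0],0]
    - [1,[0,0,0],0]
    - [1,[0,0,0],0]

```text
time: 21.4
position: [555.3, -181.6, 112.0]
ee_rot: [0.05, 0.999, 0.0, -0.002]
ft_force: [-6.8, 1.1, -1.9]
grip_width: 16.1
finger_force: 58.5
```

Call:
step_arm:
  deltas:
    - [1,[-0.05,0,0],0]
    - [1,[-0.05,0,0],0]
    - [1,[0,0,0],0]
    - [1,[0,0,0],0]

```text
time: 21.8
position: [557.0, -181.8, 111.9]
ee_rot: [0.05, 0.999, 0.0, -0.002]
ft_force: [-7.4, 0.9, -1.3]
grip_width: 16.3
finger_force: 58.5
```

Call:
step_arm:
  deltas:
    - [0.8,[0,0,0],0]
    - [0.5,[0,0,0],0]
    - [0,[0,0,0],0]
    - [0,[0,0,0],0]
    - [0,[0,0,0],0]
    - [0,[0,0,0],0]
    - [0,[0,0,0],0]
    - [0,[0,0,0],0]

```text
time: 22.6
position: [558.8, -181.9, 112.5]
ee_rot: [0.05, 0.999, -0.0, 0.0]
ft_force: [-0.2, -0.8, 0.6]
grip_width: 85.2
finger_force: 0.0
```

Call:
step_arm:
  deltas:
    - [0,[0,0,-0.5],0]
    - [0,[0,0,-1],0]
    - [0,[0,0,-1],0]
    - [0,[0,0,-1],0]
    - [0,[0,0,-1],0]
    - [0,[0,0,-1],0]
    - [0,[0,0,-0.5],0]
    - [0,[0.5,0,0],0]
    - [0,[0.5,0,0],0]
    - [0,[0,0,0],0]
    - [0,[0,0,0],0]

```text
time: 23.7
position: [538.2, -179.9, 231.9]
ee_rot: [0.05, 0.999, 0.0, -0.001]
ft_force: [-0.3, 0.5, -0.3]
grip_width: 85.3
finger_force: 0.0
```

```bash
python3 look.py w7; python3 - <<'E'
from bench import bot
from h import *
a=bot.read_camera("side")[170:310,220:380]; w=cv2.imread("pics/w7.png")
o=np.zeros((420,800,3),np.uint8); o[:,:320]=w[:,120:440]; o[:,320:]=cv2.resize(a[:,:,::-1],(480,420),interpolation=cv2.INTER_CUBIC)
cv2.imwrite("pics/c7.png",o)
p=dict(np.load("w7.npz")); b=blue(w[:,:,::-1].copy()); b[:,:220]=0;b[:,340:]=0
v,u=np.nonzero(b); print(u.min(),u.max(),v.min(),v.max())
for z in(52,56): print(z,ray(p,[[280,v.min()],[280,v.max()]],z+6).round(1))
E
```

```text
[ 538.2 -179.9  231.9] [ 5.020e-02  9.987e-01  1.000e-04 -6.000e-04] 23.7 [-0.3   0.54 -0.32]
268 293 182 271
52 [[ 521.4 -179.    58. ]
 [ 589.7 -185.9   58. ]]
56 [[ 520.6 -178.9   62. ]
 [ 587.7 -185.7   62. ]]
```

View pics/c7.png

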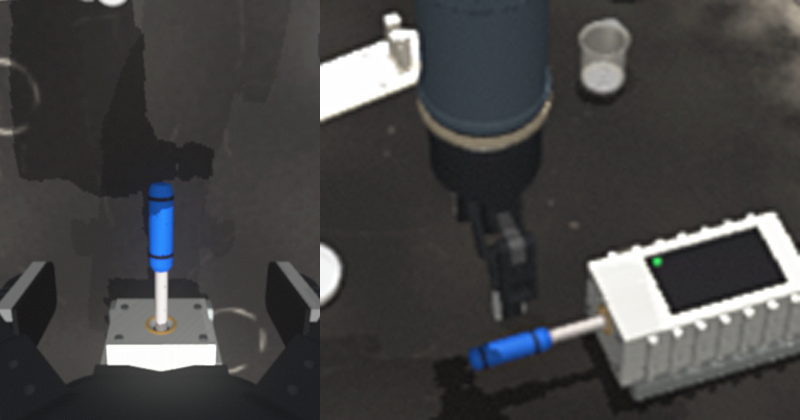

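```bash
python3 -c "
from bench import bot
print(bot.sign_off())"
```

```text
the job is handed in; nothing more can be done
None
```

The probe is in the well and the job is handed in after about 24 s: I let go of it about 80 mm in, then pushed it by the handle to about 105 mm; from the force (about 7.4 N) and how far the arm moved, the contact gave about 4–5 mm, the gripper is clear, and nothing else was touched.

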